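Hold a crate batten in the bench hook for the saw cut

ROBOT

A 7-joint arm with a two-finger parallel gripper is mounted at the origin on the work surface. World frame = base frame: x ahead of the robot, y to its left, z up, the work surface at z = 0. Lengths are in m, angles in rad, forces in N, time in s.
With the tool pointing down it reaches from about 0.35 to 0.9 m from the base axis. Payload 19.9 kg.
Tool frame: the origin (TCP) lies at the centre of the arm's flange, where the gripper is bolted on; the fingertips stand 173 mm ahead of it and the grasp point (between the pads) lies 155 mm ahead of it (env.grasp_offset is the distance from the TCP to the grasp point, in m); x points along the fingers, z is the direction in which the jaws open and shut, and the axes are right-handed (so a half turn about x gives the same grasp; the last joint's range is limited). The gripper opens to 85 mm and grips with 20 to 120 N. Pads are 22 mm wide; open, the fingers measure 114 mm over their backs; the gripper's body (76 mm by 85 mm) begins 54 mm behind the grasp point. The pads swing forward as they close: fully open they stand 13 mm farther back than shut.
Start: joints at [1.282, 0.417, -0.01, 1.614, 0.005, 1.111, -0.053], TCP at [0.153, -0.606, 0.405] pointing down, gripper open.
Joint ranges: [-2.81, 2.81], [-0.39, 2.02], [-1.27, 1.25], [0.06, 2.57], [-1.19, 4.33], [0.19, 2], [-2.82, 2.82]. Speed limits (rad/s): [1.89, 1.89, 2.39, 2.39, 3.01, 3.01, 3.01].

INTERFACE

Orientations are given as a unit quaternion [x, y, z, w].
In Python, from cell import env gives the robot as it stands. The module is installed in compiled form; this text tells all that it offers.
- The arm moves only by the tool jog_arm, never from a script. Its argument "increments" is text: rows parted by semicolons, each of 5 numbers parted by spaces: the finger opening in mm, from 0 to 85.4, then the shift along the tool's x, y, z in mm, then the turn about the tool's x in degrees. In form: grip tx ty tz turn; .... A call has exactly 8 rows; each row shifts and turns the commanded pose from where the row before left it, along the tool's axes as they then stand; what a row does not reach is not made up. A row lasts 1/10 s, in which the tool goes at most 50 mm and 8.59 degrees, less where a joint would pass 70% of its speed; a pose out of reach is approached as far as the arm can. A call is refused whole if a number of a shift passes 50 or a number of a turn 8.59, either way. A call with a gripper value outside its range is refused whole. The fingers move at their own pace and stop on an object; "force" is the grip in N (left out, the last holds). Time passes only in rows, so rows that do not move let the fingers close, or fill a call up. It gives the time, the measured TCP pose, the force and the opening at its end, in the units of the state.
- env.get_obs(): the state, without advancing time (a new reading comes with each control period).
- env.grab_frame(name): name is "scene" or "top" or "wrist"; returns a dict with "frame" (384x512x3 uint8, blue, green, red), "fx", "fy", "cx", "cy" (pixels), "world_from_camera" (4x4, takes a point from camera to world coordinates). Camera axes: x right, y down, z forward; pixel columns grow to the right and rows downward; lengths in m; the calibration is good to about 2 mm. A picture is of the moment at which its call begins. There is no depth.
- env.hand_in(): hands the job in, once; it reports no verdict.
Trained networks look in a picture, given as the dict that the camera call returned (one of the last four; its "shot" number tells which), for a name from the list of things; names that differ only in an ending like _2 or _b are one class to them, and where a whole thing is asked for, a point or a joint stands for the part that bears it (a point fixed in the world has none). Each returns a list of dicts, best first, with "p" (0 to 1); they miss things now and then, are a little off and sometimes report something else, mostly with a low value. They report only what shows in the picture. A call takes as long as a camera call. They do not tell look-alikes from the thing itself.
- env.recognise(name, picture): "position" ([column, row] in pixels, amid what is visible of it).
- env.pinpoint(name, picture): "position" ([column, row] in pixels: a listed point, or the origin of a listed thing).
The state is a dict: "clock": time; "joint_pos": joint angles; "joint_velocities": joint speeds; "tau": joint torques, N m; "ee_pos": TCP position; "eef_rot": TCP orientation; "force": force on the tool from outside, world axes, zero at the start; "moment": the same for the moment, N m; "finger_gap": finger opening in m.
Only numpy, scipy, OpenCV 4.12 (cv2) and the standard library are available. Lean on these libraries where they do the work, as an engineer would, in place of code of your own. Each camera call takes 0.05 s, during which the arm holds its last target.

TASK

We are cutting slats for the jar crates. Lay the long uncut batten flat on the bench hook (do not drop it), its end butted against the stop block and its side flush along the fence, then hold it there for the saw with one firm diagonal push of the fingers, pressing it against the fence and down on the bed together; push between the stop block and the saw slot with the hand well clear of the slot, and finish while still pushing. Leave the saw, the jar and the two finished slats as they are.

Things in the scene. Friction and masses are not known exactly. Their poses are not given: they have to be found in the camera images.
- batten_mid (a point): The uncut batten: plain light softwood strip, 240 mm long (own y axis), 40 mm wide (own x axis), 20 mm thick (own z axis, up), about 0.1 kg, loose, lying flat on the bench at the start, to the right of the bench hook. The longest of the three light wooden strips. This point is its very centre, 10 mm above its underside; either end and either side may go to the stop and fence.
- bench_hook: The bench hook, fixed to the bench: a plywood bed 150 mm deep (own x) by 300 mm long (own y), 18 mm thick, with a wooden fence along its far (+x) edge. Origin: centre of the bed's underside, on the bench; own x points square to the fence, towards it; own y runs along the fence, towards the stop block. Bed top at z = 18 mm, from x = -75 mm to the fence face at x = +45 mm.
- bed: The plywood bed of the bench hook, as a part of its own (same origin and axes as bench_hook); its top is 18 mm above the bench. Smooth: friction with the batten about 0.4.
- fence: The fence of the bench hook, as a part of its own (same origin and axes as bench_hook): wooden bar 30 mm thick, 300 mm long, rising 40 mm above the bed (top 58 mm above the bench); its working face, towards the robot, is at x = +45 mm.
- saw_slot (a point): The one saw slot, a 3 mm gap square through the fence, 30 mm to the -y side of its middle; a saw line runs on from it across the bed. This point is at the foot of the fence's working face, at bed level, in the middle of the slot; axes as the bench hook's.
- stop_block: The stop block, fixed: wooden block 40 mm deep (own x, out from the fence face) by 36 mm along the fence (own y) by 34 mm high, sitting on the bed against the fence on the +y side of the slot, with a steel saddle strap over the fence (strap top 43.5 mm above the bed) and a wing screw behind the fence. Origin: on the bed at the fence face, half-way along the block. It stands parallel to the bench hook, anywhere from 118 to 158 mm from the slot (slot middle to block middle).
- stop_face (a point): Centre of the foot of the stop block's working face (the face towards the saw slot, square to the fence): at bed level, 20 mm out from the fence face; axes as the bench hook's, so the batten belongs on its -y side.
- tenon_saw: Bystander: tenon saw with brass back and wooden handle, about 350 mm long (own x), 100 mm wide, 22 mm thick, lying on its side to the left of the bench hook. Origin on the bench near the root of the blade.
- sauce_jar: Bystander: full jar of relish, 76 mm in diameter, 92 mm high, standing far right, beyond the batten. Origin: centre of its underside.
- cut_slat_low: Bystander: finished slat 130 x 40 x 20 mm (own y, x, z), lower one of a stack of two, beyond the bench hook. Origin: centre of its underside.
- cut_slat_high: Bystander: finished slat of the same size lying on top of the other. Origin: centre of its underside.
Mind the look-alikes: they are no part of the job. What is shaped like the part that bears batten_mid but green is not meant.

How it is judged:
On the way:
1. the batten lies flat on the bed of the bench hook (contact force between batten and bed above 0.2 N and z of batten_mid in the frame of saw_slot between 0.007 and 0.013 m and angle between batten_mid's own z axis and vertical below 0.05 rad), for 0.2 s.
At the end, for the whole second after the job is handed in: Fingers push the batten (>4 N) so it bears on fence (>2 N) and bed (>5 N): flat on the bed, side within 2 mm of the fence and parallel within 0.015 rad, end within 2.5 mm of the stop block, at rest; grasp point over 35 mm from the saw slot on the stop's side. Bystanders undisturbed (z of batten_mid in the frame of saw_slot between 0.007 and 0.0125 m and x of batten_mid in the frame of saw_slot above -0.022 m and angle between the y axis of batten_mid and the y axis of saw_slot, either way round below 0.015 rad and y of batten_mid in the frame of stop_face between -0.1225 and -0.117 m and contact force between batten and fence above 2 N and contact force between batten and bed above 5 N and contact force between batten and the fingers above 4 N and y of the grasp point in the frame of saw_slot above 0.035 m and linear speed of batten below 0.02 m/s); the arm keeps its last pose, push and grip.
It fails at once if the saw, the jar or a finished slat is disturbed (moved over 15 mm, or the jar tipped) (distance of any of tenon_saw, sauce_jar, cut_slat_low, cut_slat_high from where it was at the start of the episode above 0.015 m or angle between sauce_jar's own z axis and vertical above 0.3 rad).
It fails at once if the batten is dropped (moves faster than 0.7 m/s, a fall of over 25 mm, with the fingers off it) (linear speed of batten above 0.7 m/s and contact force between batten and the fingers below 0.05 N).
It also fails if it takes over 64 s, if anything falls off the work surface, if the arm or the gripper's body presses on something with over 40 N, if the wrist force passes 120 N, or if a joint passes its speed limit or range.

## Working session

There is one attempt and no reset: what is moved stays moved. The work goes in short steps, Python scripts to look and compute and a tool call to move; the robot and the scene stay as the last step left them, time stands still between calls to the robot, and variables do not carry over. Pictures are saved under pics/ and viewed, and the job is handed in when it is done.

Besides the shell and the picture viewer there is one more tool, called as name(argument=value, ...) on one line, values as JSON. jog_arm: Moves the arm, as the interface text tells. Its arguments: {"type":"object","properties":{"increments":{"type":"string"},"force":{"type":"number"}},"required":["increments"]}

```bash
mkdir -p pics
cat > h.py <<'E'
import numpy as np, cv2
from cell import env
def ray(pic,px):
    T=np.array(pic["world_from_camera"]);d=np.array([(px[0]-pic["cx"])/pic["fx"],(px[1]-pic["cy"])/pic["fy"],1.])
    return T[:3,3],T[:3,:3]@d
def onz(pic,px,z):
    o,d=ray(pic,px);return o+d*(z-o[2])/d[2]
def proj(pic,P):
    T=np.linalg.inv(np.array(pic["world_from_camera"]));p=T[:3,:3]@np.array(P)+T[:3,3]
    return np.array([pic["fx"]*p[0]/p[2]+pic["cx"],pic["fy"]*p[1]/p[2]+pic["cy"]])
E
python3 - <<'E'
from h import *
np.set_printoptions(precision=4,suppress=True)
o=env.get_obs();print(o)
for n in("top","scene"):
    p=env.grab_frame(n);cv2.imwrite(f"pics/{n}0.png",p["frame"]);print(n,np.array(p["world_from_camera"]),p["fx"])
    for t,z in(("batten_mid",.01),("bench_hook",0),("saw_slot",.018),("stop_face",.018),("stop_block",.018),("tenon_saw",0),("sauce_jar",0),("cut_slat_low",0),("cut_slat_high",.02)):
        for r in env.pinpoint(t,p)[:3]: print(t,round(r["p"],2),np.round(r["position"]),onz(p,r["position"],z))
E
```

```text
{'clock': 0.0, 'joint_pos': array([ 1.2825,  0.418 , -0.0103,  1.6142,  0.0047,  1.1107, -0.0529]), 'joint_velocities': array([-0.0004,  0.0015, -0.0001, -0.0007,  0.0006, -0.0006, -0.003 ]), 'tau': array([  0.0014, -86.4426,   0.6796, -43.4893,   0.0192,   0.0073,
         0.    ]), 'ee_pos': array([ 0.1526, -0.6059,  0.404 ]), 'eef_rot': array([ 0.4349,  0.5581, -0.4344,  0.5574]), 'force': array([ 0.0202, -0.2214, -0.5516]), 'moment': array([ 0.0023, -0.0314,  0.0203]), 'finger_gap': 0.0860166293329583}
top [[ 0.0222 -0.9829  0.1827  0.2269]
 [-0.9997 -0.0225  0.0004 -0.1281]
 [ 0.0037 -0.1826 -0.9832  1.5706]
 [ 0.      0.      0.      1.    ]] 419.3421780899157
batten_mid 0.76 [316. 205.] [ 0.4634 -0.3504  0.01  ]
batten_mid 0.71 [337. 263.] [ 0.2512 -0.4242  0.01  ]
batten_mid 0.66 [400. 202.] [ 0.485  -0.6639  0.01  ]
bench_hook 0.79 [227. 176.] [ 0.5714 -0.0087  0.    ]
saw_slot 0.87 [237. 166.] [ 0.6057 -0.0468  0.018 ]
stop_face 0.59 [212. 164.] [0.6137 0.046  0.018 ]
stop_block 0.49 [205. 159.] [0.6299 0.0765 0.018 ]
tenon_saw 0.79 [102. 188.] [0.5141 0.4638 0.    ]
tenon_
[... 396 characters left out ...]
 [ 0.2506 -0.4312  0.01  ]
batten_mid 0.8 [206. 171.] [ 0.4624 -0.3575  0.01  ]
batten_mid 0.56 [131. 163.] [ 0.4911 -0.6579  0.01  ]
saw_slot 0.74 [273. 213.] [ 0.6114 -0.0545  0.018 ]
stop_face 0.71 [307. 224.] [0.6313 0.069  0.018 ]
stop_block 0.64 [310. 226.] [0.636 0.082 0.018]
tenon_saw 0.66 [419. 220.] [0.5052 0.4548 0.    ]
tenon_saw 0.15 [284. 212.] [ 0.5814 -0.02    0.    ]
sauce_jar 0.81 [208. 232.] [ 0.7298 -0.2625  0.    ]
sauce_jar 0.68 [287. 260.] [0.7735 0.0275 0.    ]
sauce_jar 0.16 [419. 224.] [0.5254 0.4547 0.    ]
cut_slat_low 0.55 [284. 263.] [0.7891 0.0201 0.    ]
cut_slat_high 0.75 [284. 264.] [0.8038 0.0197 0.02  ]
cut_slat_high 0.31 [311. 227.] [0.6406 0.0835 0.02  ]
```

View pics/top0.png

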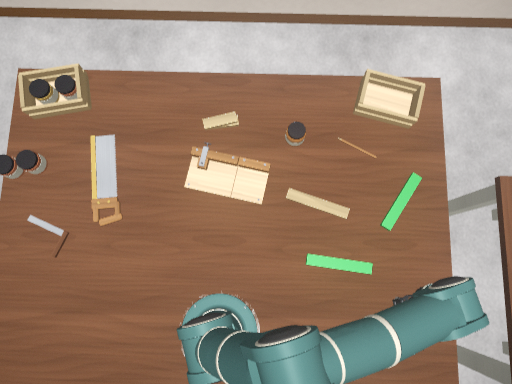

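View pics/scene0.png

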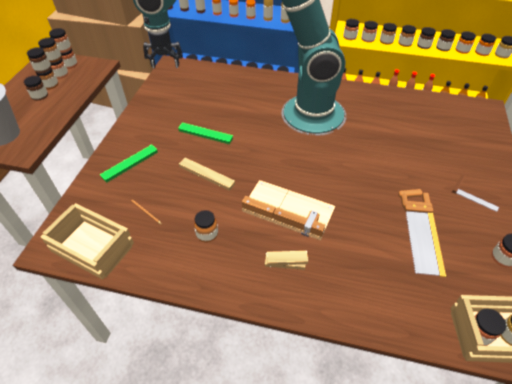

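Strips that could be taken for the batten in the top view:
- the light strip at (317,203)
- green strip at (340,264)
- green strip at (402,201)
- the short light slats at (220,120)

I choose the light strip at (317,203). Next I check it in a close crop.

Run:
```python
from h import *
f=cv2.imread("pics/top0.png")
c=f[135:225,175:360];cv2.imwrite("pics/topcrop.png",cv2.resize(c,None,fx=4.2,fy=4.2,interpolation=cv2.INTER_CUBIC))
f=cv2.imread("pics/scene0.png")
c=f[150:245,170:345];cv2.imwrite("pics/scenecrop.png",cv2.resize(c,None,fx=4.5,fy=4.5,interpolation=cv2.INTER_CUBIC))
```

```text
(no output)
```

View pics/topcrop.png

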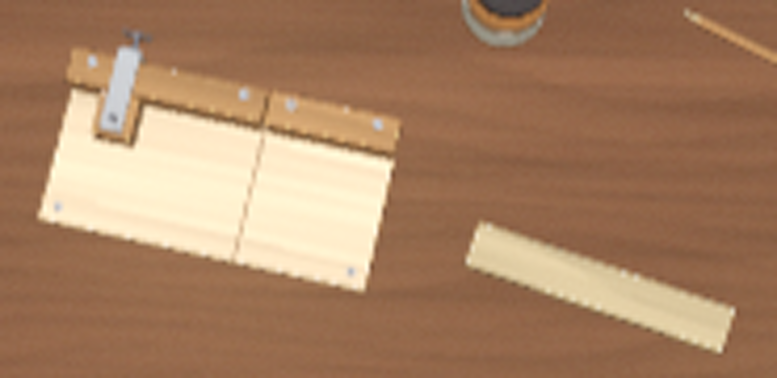

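View pics/scenecrop.png

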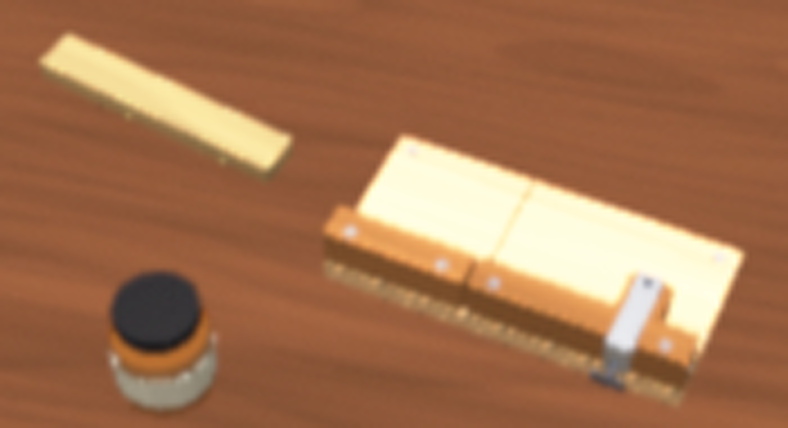

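The crop confirms that the light strip is plain softwood and the longest of the light ones. The hook is at about (228,178), with its block to the left of the slot. Next I compute poses from the corners.

Run:
```python
from h import *
np.set_printoptions(precision=4,suppress=True)
p=env.grab_frame("top")
f=lambda x,y,z:onz(p,((x+.5)/4.2-.5+175,(y+.5)/4.2-.5+135),z)
B=[f(*c,.02) for c in((483,222),(735,308),(722,352),(467,265))]
c=sum(B)/4;print("batten",c,B, np.linalg.norm(B[0]-B[1]),"ydir",np.degrees(np.arctan2(*( (B[0]+B[3]-B[1]-B[2])[[0,1]]*[-1,1]))))
H=[f(*c,.018) for c in((40,219),(366,290))];d=H[0]-H[1];print("hook near",H,np.linalg.norm(d))
y=d/np.linalg.norm(d);x=np.array([y[1],-y[0],0]);o=(H[0]+H[1])/2+.075*x;print("origin",o,"yaw",np.degrees(np.arctan2(y[1],y[0]))-90)
print("slot",o+.045*x-.03*y)
s=f(96,137,.052);s2=f(132,146,.052);print("stop bottom corners in hook",[( (q-o)@x,(q-o)@y) for q in(s,s2)])
w=env.grab_frame("wrist");cv2.imwrite("pics/w0.png",w["frame"]);print(np.array(w["world_from_camera"]),w["fx"])
ob=env.get_obs()
from scipy.spatial.transform import Rotation as R
print(R.from_quat(ob["eef_rot"]).as_matrix())
R0=R.from_quat(ob["eef_rot"]).as_matrix();T=np.array(w["world_from_camera"]);print("cam in tool",R0.T@(T[:3,3]-ob["ee_pos"]),R0.T@T[:3,:3])
```

```text
batten [ 0.4717 -0.3541  0.02  ] [array([ 0.5278, -0.2483,  0.02  ]), array([ 0.4551, -0.473 ,  0.02  ]), array([ 0.4155, -0.4608,  0.02  ]), array([ 0.4884, -0.2344,  0.02  ])] 0.2362024303623061 ydir -17.889433718044828
hook near [array([0.5218, 0.1491, 0.018 ]), array([ 0.4641, -0.1447,  0.018 ])] 0.2994096689312303
origin [ 0.5666 -0.0123  0.018 ] yaw -11.118471574741164
slot [ 0.6049 -0.0504  0.018 ]
stop bottom corners in hook [(np.float64(0.002231923390269685), np.float64(0.11228752631239768)), (np.float64(0.00114607691413029), np.float64(0.079238699094979))]
[[ 0.2445 -0.936  -0.2532  0.2181]
 [-0.9697 -0.2361 -0.0636 -0.5896]
 [-0.0003  0.2611 -0.9653  0.374 ]
 [ 0.      0.      0.      1.    ]] 284.8008337013901
[[-0.0001  0.9697  0.2443]
 [ 0.0001  0.2443 -0.9697]
 [-1.     -0.0001 -0.0002]]
cam in tool [ 0.0307  0.0674 -0.    ] [[ 0.0001 -0.261   0.9653]
 [ 0.0002 -0.9653 -0.261 ]
 [ 1.      0.0002 -0.0001]]
```

View pics/w0.png

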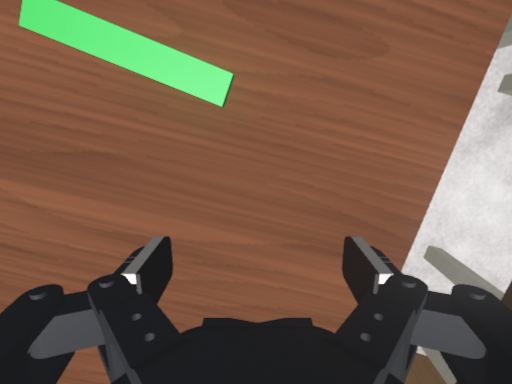

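jog_arm(increments="85 0 40 -18 0;85 0 44 -20 0;85 0 44 -20 0;85 0 44 -20 0;85 0 44 -20 0;85 0 44 -20 0;85 0 44 -20 0;85 0 40 -18 0", force=40)

```text
clock: 1.9
ee_pos: [0.4497, -0.3689, 0.4049]
eef_rot: [0.435, 0.558, -0.434, 0.558]
force: [-0.1, -0.9, -0.3]
finger_gap: 0.0849
```

jog_arm(increments="85 0 0 0 -7;85 0 0 0 -8;85 0 0 0 -8;85 0 0 0 -8;85 0 0 0 -8;85 0 0 0 -8;85 0 0 0 -8;85 0 0 0 -3")

```text
clock: 2.7
ee_pos: [0.4481, -0.3708, 0.4047]
eef_rot: [0.108, 0.699, -0.108, 0.699]
force: [-0.4, 0.1, -0.6]
finger_gap: 0.0852
```

```bash
cat >> h.py <<'E'
from scipy.spatial.transform import Rotation as R
def pose():
    ob=env.get_obs();return ob["ee_pos"],R.from_quat(ob["eef_rot"]).as_matrix(),ob
def to(target,yawz=None):
    p,M,ob=pose();print("t",round(ob["clock"],2),"tcp",p.round(4),"zang",np.degrees(np.arctan2(M[1,2],M[0,2])).round(2),"F",ob["force"].round(1),"gap",round(ob["finger_gap"],4))
    if target is not None: print(" tool shift mm",(M.T@(np.array(target)-p)*1000).round(1))
E
python3 - <<'E'
from h import *
to(None)
w=env.grab_frame("wrist");cv2.imwrite("pics/w1.png",w["frame"])
for n,z in(("batten_mid",.01),("saw_slot",.018),("stop_face",.018)):
    for r in env.pinpoint(n,w): print(n,r,onz(w,r["position"],z))
c=[(0.5278,-0.2483),(0.4551,-0.473),(0.4155,-0.4608),(0.4884,-0.2344)]
for q in c: print(proj(w,[*q,.02]))
E
```

```text
t 2.7 tcp [ 0.4481 -0.3708  0.4047] zang -17.55 F [-0.4  0.1 -0.6] gap 0.0852
batten_mid {'position': [272.0, 151.1], 'p': 0.84} [ 0.4746415  -0.35415668  0.01      ]
batten_mid {'position': [134.5, 250.6], 'p': 0.6} [ 0.25106266 -0.42903496  0.01      ]
batten_mid {'position': [342.7, 343.1], 'p': 0.58} [ 0.49360601 -0.66980464  0.01      ]
[290.46394067  48.43124558]
[283.90410032 240.72269518]
[253.17778483 240.93053514]
[253.57458779  47.08814785]
```

View pics/w1.png

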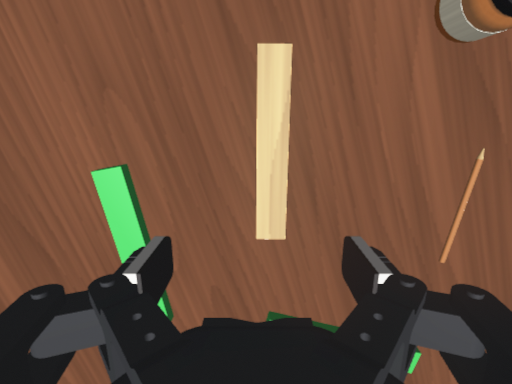

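The wrist view shows the light batten with corners at about (258,43), (292,44), (286,240) and (256,240), and the green strips off to the side. I refine these corners.

Run:
```python
from h import *
w=env.grab_frame("wrist");f=w["frame"]
h=cv2.cvtColor(f,cv2.COLOR_BGR2HSV)
m=((h[...,2]>170)&(h[...,0]>12)&(h[...,0]<35)).astype(np.uint8);m[:,:200]=0;m[:,340:]=0;m[255:]=0
cs=max(cv2.findContours(m,0,1)[0],key=cv2.contourArea)
a=cv2.approxPolyDP(cs,6,True)[:,0];print(a,cv2.contourArea(cs))
P=np.array([onz(w,c,.02)[:2] for c in cs[:,0].astype(float)],np.float32)
r=cv2.minAreaRect(P*1000);print(r)
to([r[0][0]/1000,r[0][1]/1000,.4])
```

```text
[[257  43]
 [256 238]
 [285 238]
 [291  44]] 6251.0
((475.390380859375, -351.4770202636719), (239.24452209472656, 40.10631561279297), 71.97198486328125)
t 2.95 tcp [ 0.4481 -0.3708  0.4047] zang -17.97 F [-0.1  0.1 -0.2] gap 0.0849
 tool shift mm [ 4.7 26.8 20. ]
```

jog_arm(increments="85 0 14 10 0;85 15 13 10 0;85 35 0 0 0;85 40 0 0 0;85 40 0 0 0;85 30 0 0 0;85 20 0 0 0;85 10 0 0 0")

```text
clock: 3.75
ee_pos: [0.4751, -0.3508, 0.2128]
eef_rot: [0.11, 0.699, -0.11, 0.698]
force: [0.3, -0.5, 0.9]
finger_gap: 0.0849
```

Run:
```python
from h import *
w=env.grab_frame("wrist");cv2.imwrite("pics/w2.png",w["frame"]);to([.4754,-.3518,.1765])
```

```text
t 3.8 tcp [ 0.4751 -0.3508  0.2124] zang -17.91 F [-1.5  0.1 -1.9] gap 0.0851
 tool shift mm [35.9 -0.9  0.7]
```

View pics/w2.png

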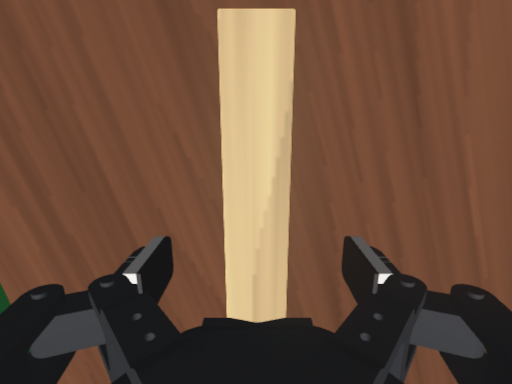

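The batten (columns 220–293) lies centred between the fingers. I descend and close.

jog_arm(increments="85 15 0 0 0;85 12 0 0 0;85 8 0 0 0;60 0 0 0 0;36 0 0 0 0;36 0 0 0 0;36 0 0 0 0;36 0 0 0 0", force=50)

```text
clock: 4.6
ee_pos: [0.4757, -0.3513, 0.1805]
eef_rot: [0.11, 0.698, -0.11, 0.699]
force: [-2.1, 1.7, 6.3]
finger_gap: 0.0387
```

jog_arm(increments="36 0 0 0 0;36 -10 0 0 0;36 -20 0 0 0;36 -40 0 0 0;36 -40 0 0 0;36 -40 0 0 0;36 -40 0 0 0;36 -10 0 0 0")

```text
clock: 5.4
ee_pos: [0.476, -0.3512, 0.3851]
eef_rot: [0.109, 0.697, -0.111, 0.701]
force: [-0.5, -0.5, -1.8]
finger_gap: 0.0388
```

Run:
```python
from h import *
w=env.grab_frame("wrist");cv2.imwrite("pics/w3.png",w["frame"]);to([.4754,-.3518,.1765])
```

```text
t 5.45 tcp [ 0.4759 -0.3512  0.3844] zang -17.86 F [ 0.3 -0.3 -0.2] gap 0.0387
 tool shift mm [ 2.078e+02 -2.000e-01 -1.400e+00]
```

View pics/w3.png

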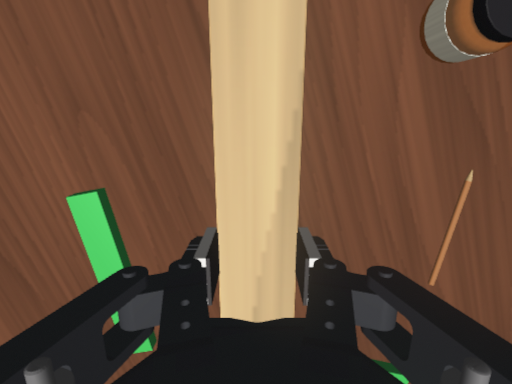

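The batten is held and centred between the pads. Next I carry it to beside the hook, where the camera can still see the hook.

jog_arm(increments="36 0 25 -12 0;36 0 35 -18 0;36 0 40 -20 0;36 0 40 -20 0;36 0 40 -20 0;36 0 40 -20 0;36 0 35 -18 0;36 0 25 -12 0")

```text
clock: 6.25
ee_pos: [0.427, -0.0394, 0.3791]
eef_rot: [0.109, 0.699, -0.109, 0.698]
force: [0.4, 0.4, -1.6]
finger_gap: 0.0388
```

jog_arm(increments="36 0 25 -12 0;36 0 20 -10 0;36 0 8 -5 0;36 0 0 0 -2;36 0 0 0 -3;36 0 0 0 -1.8;36 0 0 0 0;36 0 0 0 0")

```text
clock: 7.05
ee_pos: [0.4185, 0.0166, 0.3794]
eef_rot: [0.069, 0.704, -0.069, 0.704]
force: [-0.6, 0.8, -1.8]
finger_gap: 0.0386
```

Run:
```python
from h import *
w=env.grab_frame("wrist");f=w["frame"];cv2.imwrite("pics/w4.png",cv2.resize(f,(768,576),interpolation=cv2.INTER_CUBIC));to(None)
for n,z in(("saw_slot",.018),("stop_face",.018),("bench_hook",0),("stop_block",.018)):
    for r in env.pinpoint(n,w)[:2]: print(n,r,onz(w,r["position"],z))
np.save("w4.npy",{k:w[k] for k in("frame","fx","fy","cx","cy","world_from_camera")},allow_pickle=True)
```

```text
t 7.1 tcp [0.4186 0.0167 0.3795] zang -11.14 F [ 0.2 -0.1 -1.7] gap 0.0385
saw_slot {'position': [419.6, 195.1], 'p': 0.63} [ 0.60696478 -0.04613815  0.018     ]
bench_hook {'position': [379.1, 169.1], 'p': 0.97} [ 0.56876354 -0.00961649  0.        ]
stop_block {'position': [439.7, 82.5], 'p': 0.87} [0.63439722 0.07808307 0.018     ]
stop_block {'position': [422.7, 99.3], 'p': 0.6} [0.61547931 0.06408411 0.018     ]
```

View pics/w4.png

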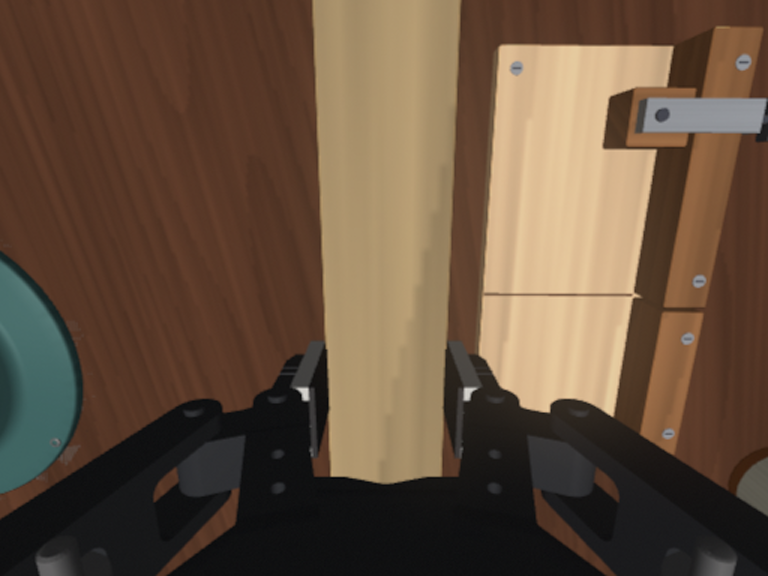

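The view shows the slot foot at (635,294) in the 768-pixel-wide picture, the fence foot from (671,46) to (613,413), the bed's near edge from (500,47) to (480,370), and the stop face's foot near corner at (604,148).

Run:
```python
from h import *
w=np.load("w4.npy",allow_pickle=True).item()
cv2.imwrite("pics/w4c.png",cv2.resize(w["frame"][15:215,320:512],None,fx=3,fy=3,interpolation=cv2.INTER_CUBIC))
g=lambda x,y,z=.018:onz(w,((x+.5)/1.5-.5,(y+.5)/1.5-.5),z)
s=g(635,294);ff=[g(671,46),g(613,413)];ne=[g(500,47),g(480,370)]
print("slot",s);
for l in(ff,ne):
    d=l[0]-l[1];print(np.degrees(np.arctan2(d[1],d[0]))-90,l)
cam=g(484,294)-s;print("slotline",np.degrees(np.arctan2(-cam[1],-cam[0])))
a=np.radians(-11.1);x=np.array([np.cos(a),np.sin(a),0]);y=np.array([-np.sin(a),np.cos(a),0])
for n,q in dict(stopfoot=g(604,148),stopfar=g(656,150),stoptopnear=g(628,145,.052),stoptopfar=g(688,147,.052),bedend=g(500,47),fencefoot=ff[0],ff1=ff[1],n0=ne[0],n1=ne[1],stoptop2=g(632,88,.052)).items(): print(n,((q-s)@x).round(4),((q-s)@y).round(4))
```

```text
slot [ 0.61114051 -0.04789521  0.018     ]
-11.241827569613179 [array([0.64349472, 0.12804684, 0.018     ]), array([ 0.58767213, -0.15280159,  0.018     ])]
-11.090804141758667 [array([0.52690387, 0.15037726, 0.018     ]), array([ 0.47978477, -0.08999499,  0.018     ])]
slotline -11.133425316125754
stopfoot -0.0397 0.1116
stopfar -0.0012 0.1101
stoptopnear -0.0406 0.1115
stoptopfar -0.0009 0.1102
bedend -0.1208 0.1783
fencefoot -0.0021 0.1789
ff1 -0.0028 -0.1075
n0 -0.1208 0.1783
n1 -0.1208 -0.0666
stoptop2 -0.0432 0.146
```

View pics/w4c.png

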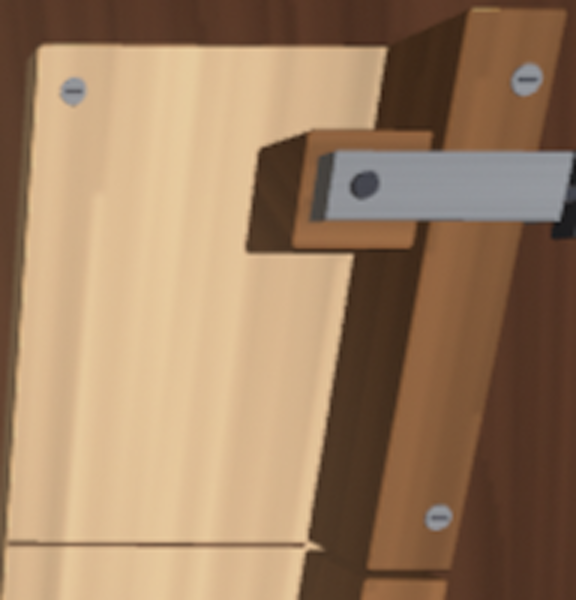

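The fit is good: hook yaw −11.13°, slot ≈ (0.610, −0.0477), stop face ≈ 111 mm from the slot. I move above the bed, about 55 mm off the fence so that the far finger has room, then descend.

jog_arm(increments="36 0 -6 20 0;36 0 -7 25 0;36 0 -7 25 0;36 0 -7 25 0;36 0 -7 25 0;36 0 -7 20 0;36 0 0 5 0;36 0 0 0 0")

```text
clock: 8.1
ee_pos: [0.5533, -0.051, 0.3793]
eef_rot: [0.068, 0.704, -0.068, 0.704]
force: [-0.8, 1.0, -1.4]
finger_gap: 0.0386
```

jog_arm(increments="36 20 0 0 0;36 30 0 0 0;36 35 0 0 0;36 35 0 0 0;36 25 0 0 0;36 15 0 0 0;36 7 0 0 0;36 0 0 0 0")

```text
clock: 8.9
ee_pos: [0.553, -0.0508, 0.2127]
eef_rot: [0.068, 0.704, -0.068, 0.704]
force: [0.2, -1.2, -1.2]
finger_gap: 0.0387
```

Run:
```python
from h import *
to([.5531,-.0518,.199])
w=env.grab_frame("wrist");cv2.imwrite("pics/w5.png",w["frame"])
s=env.grab_frame("scene");cv2.imwrite("pics/s5.png",cv2.resize(s["frame"][140:290,180:380],None,fx=4,fy=4,interpolation=cv2.INTER_CUBIC))
```

```text
t 8.9 tcp [ 0.553  -0.0508  0.2127] zang -11.04 F [ 0.2 -1.2 -1.2] gap 0.0387
 tool shift mm [13.7 -0.9  0.3]
```

View pics/w5.png

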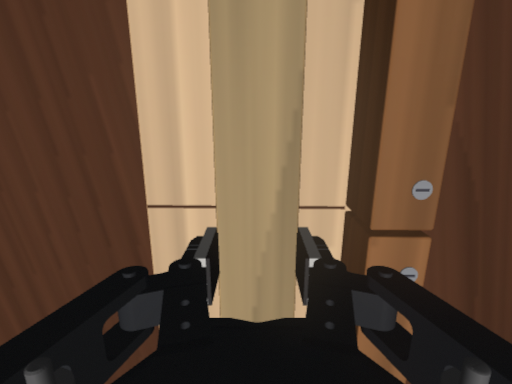

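View pics/s5.png

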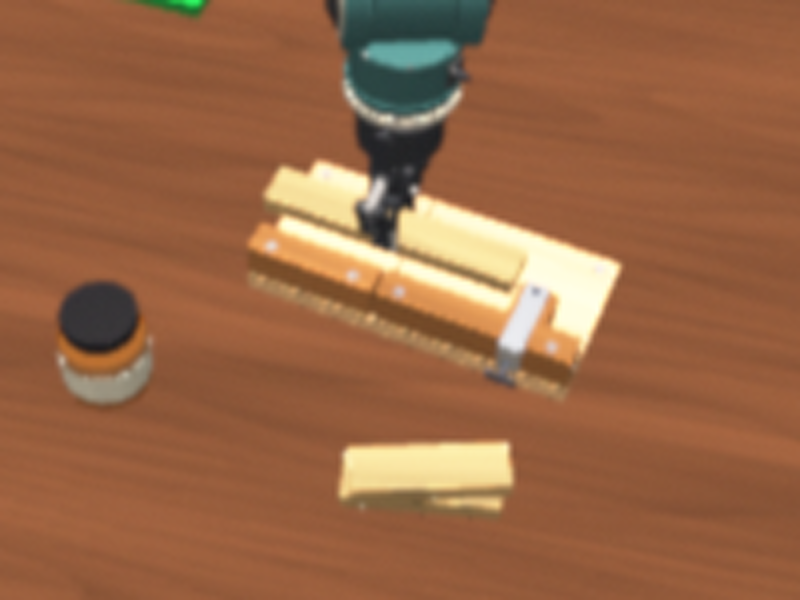

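The batten hovers about 14 mm above the bed, parallel to the fence and clear of the stop. I lower it slowly.

jog_arm(increments="36 4 0 0 0;36 4 0 0 0;36 2 0 0 0;36 1 0 0 0;36 1 0 0 0;36 0 0 0 0;36 0 0 0 0;36 0 0 0 0")

```text
clock: 9.8
ee_pos: [0.5531, -0.051, 0.2008]
eef_rot: [0.068, 0.704, -0.068, 0.704]
force: [0.3, -0.1, -1.5]
finger_gap: 0.0387
```

jog_arm(increments="36 1 0 0 0;36 1 0 0 0;36 0.5 0 0 0;36 0.5 0 0 0;36 0 0 0 0;36 0 0 0 0;36 0 0 0 0;36 0 0 0 0")

```text
clock: 10.6
ee_pos: [0.5531, -0.051, 0.1984]
eef_rot: [0.068, 0.704, -0.068, 0.704]
force: [-6.5, -0.1, 17.3]
finger_gap: 0.0387
```

Contact with the bed (17 N). I release gently and then rise.

jog_arm(increments="36 -0.5 0 0 0;36 0 0 0 0;44 0 0 0 0;50 0 0 0 0;50 0 0 0 0;50 0 0 0 0;50 -5 0 0 0;50 -10 0 0 0")

```text
clock: 11.4
ee_pos: [0.5529, -0.051, 0.2132]
eef_rot: [0.068, 0.704, -0.068, 0.703]
force: [0.6, -0.7, 0.7]
finger_gap: 0.0502
```

jog_arm(increments="50 -25 0 0 0;50 -40 0 0 0;50 -40 0 0 0;50 -40 0 0 0;50 -25 0 0 0;50 -10 0 0 0;50 0 0 0 0;50 0 0 0 0")

```text
clock: 12.2
ee_pos: [0.5528, -0.0511, 0.3923]
eef_rot: [0.068, 0.704, -0.068, 0.703]
force: [-0.6, -0.1, -0.6]
finger_gap: 0.0504
```

Run:
```python
from h import *
w=env.grab_frame("wrist");cv2.imwrite("pics/w6.png",cv2.resize(w["frame"],(768,576),interpolation=cv2.INTER_CUBIC))
to(None)
np.save("w6.npy",{k:w[k] for k in("frame","fx","fy","cx","cy","world_from_camera")},allow_pickle=True)
```

```text
t 12.25 tcp [ 0.5528 -0.0511  0.3919] zang -11.06 F [-0.5 -0.4 -0.2] gap 0.0498
```

View pics/w6.png

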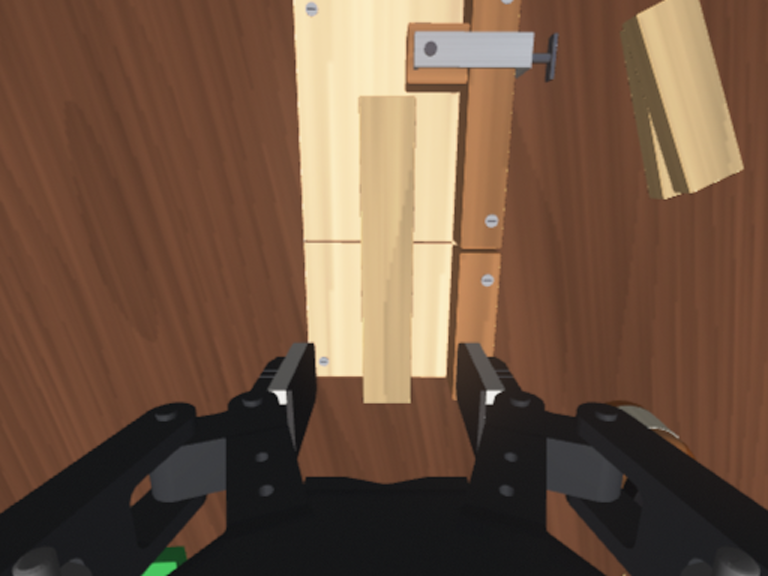

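The batten lies flat on the bed, parallel to the fence. In the 768-pixel-wide picture its top corners are at (359,97), (415,97), (411,403) and (363,403), the slot foot is at (453,242) and the stop foot is at about row 91.

Run:
```python
from h import *
w=np.load("w6.npy",allow_pickle=True).item()
g=lambda x,y,z=.018:onz(w,((x+.5)/1.5-.5,(y+.5)/1.5-.5),z)
a=np.radians(-11.13);x=np.array([np.cos(a),np.sin(a),0]);y=np.array([-np.sin(a),np.cos(a),0])
s=g(453,242);print("slot",s)
for n,q in dict(b0=g(359,97,.038),b1=g(415,97,.038),b2=g(411,403,.038),b3=g(363,403,.038),stop=g(407,91),stop1=g(460,93),stoptop=g(410,85,.052),fence=g(447,377),fence0=g(459,93),near=g(304,241)).items(): print(n,(1e3*(q-s)@x).round(1),(1e3*(q-s)@y).round(1))
```

```text
slot [ 0.60969034 -0.04807462  0.018     ]
b0 -73.2 104.9
b1 -34.0 105.0
b2 -32.8 -133.8
b3 -73.4 -133.9
stop -38.8 112.3
stop1 0.5 111.0
stoptop -38.4 110.1
fence -0.2 -119.7
fence0 -0.3 111.0
near -120.5 0.6
```

Both views agree, with the batten centre at (−53, −14) mm in the slot frame and a 6 mm gap to the stop. Next I turn the jaws along the fence so both fingers can push the side.

jog_arm(increments="70 0 0 0 6;70 0 0 0 8;70 0 0 0 8;70 0 0 0 8;70 0 0 0 8;70 0 0 0 8;70 0 0 0 8;70 0 0 0 8")

```text
clock: 13.05
ee_pos: [0.5529, -0.051, 0.3917]
eef_rot: [0.422, 0.568, -0.423, 0.566]
force: [0.7, -0.4, -0.6]
finger_gap: 0.0701
```

jog_arm(increments="70 0 0 0 8;70 0 0 0 8;70 0 0 0 7;70 0 0 0 5;70 0 0 0 0.1;70 0 0 0 0;70 0 0 0 0;70 0 0 0 0")

```text
clock: 13.85
ee_pos: [0.5531, -0.0511, 0.3929]
eef_rot: [-0.546, -0.45, 0.546, -0.449]
force: [-0.7, 1.1, -0.3]
finger_gap: 0.0699
```

```bash
cat >> h.py <<'E'
A=np.radians(-11.13);HX=np.array([np.cos(A),np.sin(A),0]);HY=np.array([-np.sin(A),np.cos(A),0]);S0=np.array([.6098,-.0480,0])
def hk(x,y,z): return S0+HX*x+HY*y+np.array([0,0,z])
def rep(t=None):
    to(t);p=pose()[0]-S0;print(" hook xyz mm",(1e3*np.array([p@HX,p@HY,p[2]])).round(1),"F hook",(lambda f:np.array([f@HX,f@HY,f[2]]).round(1))(pose()[2]["force"]))
E
python3 - <<'E'
from h import *
rep(hk(-.1,.02,.24));print(pose()[2]["joint_pos"].round(2))
E
```

```text
t 13.85 tcp [ 0.5531 -0.0511  0.3929] zang -101.08 F [-0.7  1.1 -0.3] gap 0.0699
 tool shift mm [153.  -44.8 -34. ]
 hook xyz mm [-55.1 -14.  392.9] F hook [-0.9  1.  -0.3]
[ 0.27  0.32 -0.28  1.79  0.1   1.04 -1.81]
```

jog_arm(increments="70 0 -20 -14 0;70 0 -25 -20 0;70 20 0 0 0;70 35 0 0 0;70 40 0 0 0;70 35 0 0 0;70 20 0 0 0;70 10 0 0 0")

```text
clock: 14.65
ee_pos: [0.515, -0.009, 0.2314]
eef_rot: [-0.545, -0.45, 0.547, -0.449]
force: [-0.1, -0.4, 0.6]
finger_gap: 0.07
```

jog_arm(increments="70 10 0 0 0;70 8 0 0 0;70 5 0 0 0;70 3 0 0 0;70 2 0 0 0;70 0 0 0 0;70 0 0 0 0;70 0 0 0 0")

```text
clock: 15.45
ee_pos: [0.5156, -0.009, 0.2054]
eef_rot: [0.546, 0.449, -0.546, 0.449]
force: [0.4, 0.4, -0.6]
finger_gap: 0.0698
```

Run:
```python
from h import *
rep()
w=env.grab_frame("wrist");cv2.imwrite("pics/w7.png",w["frame"])
s=env.grab_frame("scene");cv2.imwrite("pics/s7.png",cv2.resize(s["frame"][140:290,180:380],None,fx=4,fy=4,interpolation=cv2.INTER_CUBIC))
```

```text
t 15.45 tcp [ 0.5156 -0.009   0.2054] zang -101.16 F [ 0.4  0.4 -0.6] gap 0.0698
 hook xyz mm [-100.    20.1  205.4] F hook [ 0.4  0.4 -0.6]
```

View pics/w7.png

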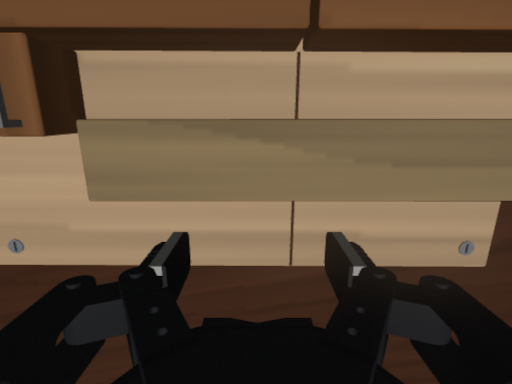

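View pics/s7.png

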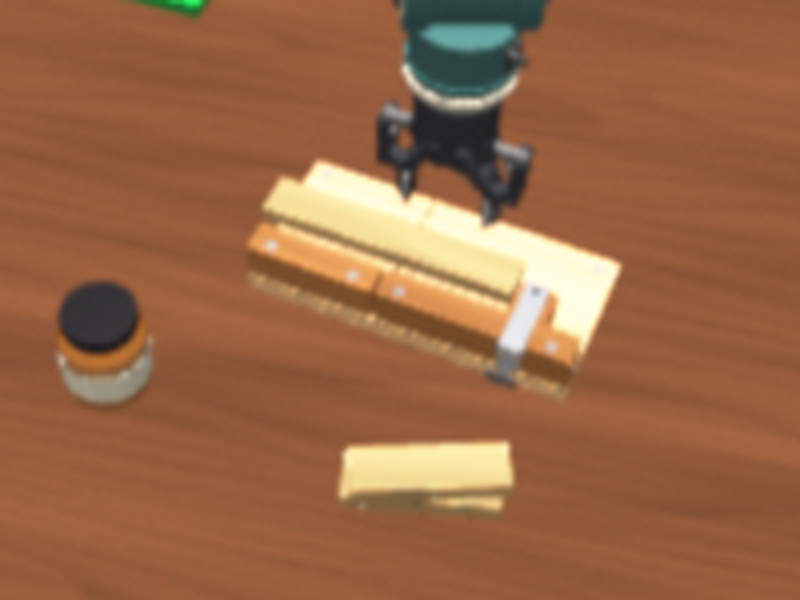

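Fingers stand on the near side of the batten, clear of it. I lower 5 mm more, then push towards the fence.

jog_arm(increments="70 2 0 0 0;70 2 0 0 0;70 1 0 0 0;70 0 5 0 0;70 0 5 0 0;70 0 5 0 0;70 0 5 0 0;70 0 5 0 0")

```text
clock: 16.35
ee_pos: [0.5405, -0.0139, 0.2001]
eef_rot: [-0.546, -0.449, 0.546, -0.449]
force: [-0.7, 0.0, 1.1]
finger_gap: 0.0699
```

jog_arm(increments="70 0 4 0 0;70 0 4 0 0;70 0 4 0 0;70 0 3 0 0;70 0 2 0 0;70 0 0 0 0;70 0 0 0 0;70 0 0 0 0")

```text
clock: 17.15
ee_pos: [0.5567, -0.0171, 0.2002]
eef_rot: [0.546, 0.449, -0.546, 0.449]
force: [1.6, -0.3, 0.0]
finger_gap: 0.07
```

Run:
```python
from h import *
rep()
w=env.grab_frame("wrist");cv2.imwrite("pics/w8.png",w["frame"])
```

```text
t 17.15 tcp [ 0.5567 -0.0171  0.2002] zang -101.16 F [ 1.6 -0.3  0. ] gap 0.07
 hook xyz mm [-58.1  20.1 200.2] F hook [1.6 0.  0. ]
```

View pics/w8.png

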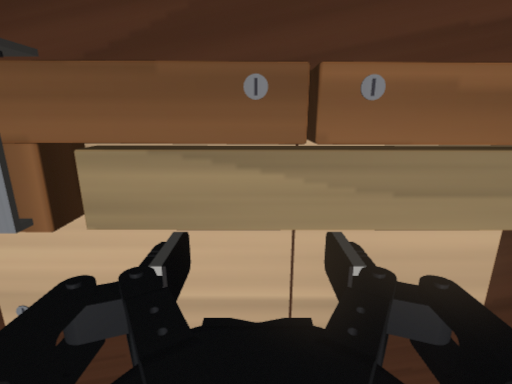

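The batten sits just off the fence, with its top near edge at row 230 and far edge at row 147. I compute the gap.

Run:
```python
from h import *
w=env.grab_frame("wrist")
for n,q,z in(("near",(256,230),.038),("nearL",(100,229.5),.038),("nearR",(480,230),.038),("farL",(100,147),.038),("farR",(480,149),.038),("end",(82,160),.038),("stop",(54,225),.018),("stoptop",(42,225),.052),("fenceTop",(200,142),.058)):
    d=onz(w,q,z)-S0;print(n,(1e3*d@HX).round(1),(1e3*d@HY).round(1))
```

```text
near -45.3 21.2
nearL -45.0 98.6
nearR -45.3 -89.8
farL -4.5 92.7
farR -5.4 -81.6
end -10.4 101.9
stop -50.5 136.2
stoptop -37.1 115.5
fenceTop -0.5 42.8
```

jog_arm(increments="70 0 1.5 0 0;70 0 1.5 0 0;70 0 1 0 0;70 0 1 0 0;70 0 1 0 0;70 0 0.5 0 0;70 0 0 0 0;70 0 0 0 0")

```text
clock: 18.05
ee_pos: [0.5622, -0.0181, 0.1998]
eef_rot: [-0.545, -0.45, 0.547, -0.448]
force: [-10.0, 2.5, 5.7]
finger_gap: 0.0699
```

Run:
```python
from h import *
rep()
```

```text
t 18.05 tcp [ 0.5622 -0.0181  0.1998] zang -101.15 F [-10.    2.5   5.7] gap 0.0699
 hook xyz mm [-52.5  20.2 199.8] F hook [-10.3   0.5   5.7]
```

Fence contact at 10 N with both fingers. Now I back off, rise, close, and go round to the −y end to butt it to the stop.

jog_arm(increments="70 0 -3 0 0;70 0 -4 0 0;50 -20 0 0 0;20 -35 0 0 0;0 -20 0 15 0;0 0 10 30 0;0 0 14 40 0;0 0 14 40 0")

```text
clock: 18.85
ee_pos: [0.5694, -0.1482, 0.2757]
eef_rot: [0.546, 0.449, -0.546, 0.45]
force: [1.0, 0.1, 0.0]
finger_gap: 0.0
```

jog_arm(increments="0 0 0 35 0;0 0 0 20 0;0 0 0 5 0;0 20 0 0 0;0 25 0 0 0;0 15 0 0 0;0 5 0 0 0;0 0 0 0 0")

```text
clock: 19.65
ee_pos: [0.5578, -0.2054, 0.2099]
eef_rot: [-0.546, -0.449, 0.546, -0.449]
force: [0.1, -0.2, 0.2]
finger_gap: -0.0002
```

Run:
```python
from h import *
rep(hk(-.021,-.165,.205))
w=env.grab_frame("wrist");cv2.imwrite("pics/w9.png",w["frame"])
t=env.grab_frame("top");cv2.imwrite("pics/t9.png",cv2.resize(t["frame"][135:225,175:360],None,fx=4.2,fy=4.2,interpolation=cv2.INTER_CUBIC))
```

```text
t 19.65 tcp [ 0.5578 -0.2054  0.2099] zang -101.13 F [ 0.1 -0.2  0.2] gap -0.0002
 tool shift mm [ 4.9 -0.4  0.5]
 hook xyz mm [ -20.6 -164.5  209.9] F hook [ 0.1 -0.2  0.2]
```

View pics/w9.png

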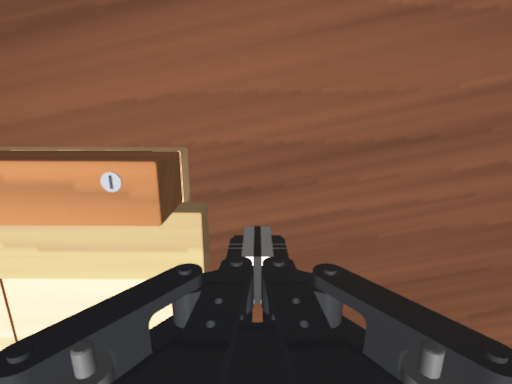

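View pics/t9.png

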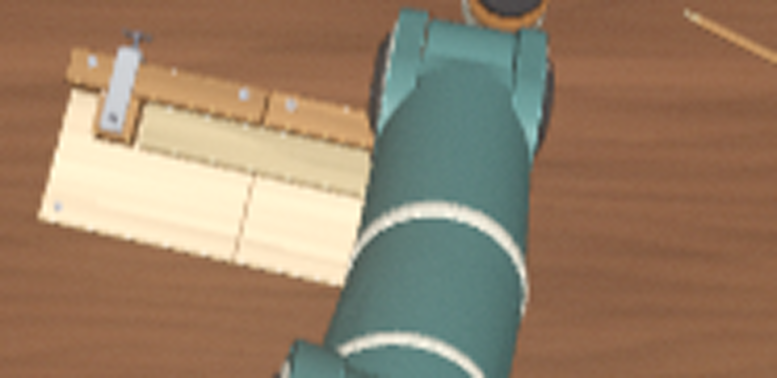

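The closed fingers stand off the batten's end (end at column 208), clear of the bed and fence. I push in +y stepwise.

jog_arm(increments="0 5 0 0 0;0 0 0 -4 0;0 0 0 -4 0;0 0 0 -4 0;0 0 0 -4 0;0 0 0 -2 0;0 0 0 0 0;0 0 0 0 0")

```text
clock: 20.55
ee_pos: [0.5612, -0.1883, 0.2052]
eef_rot: [-0.546, -0.449, 0.546, -0.449]
force: [0.2, 0.5, -0.6]
finger_gap: -0.0
```

Run:
```python
from h import *
rep()
w=env.grab_frame("wrist");cv2.imwrite("pics/w10.png",w["frame"])
```

```text
t 20.55 tcp [ 0.5612 -0.1883  0.2052] zang -101.16 F [ 0.2  0.5 -0.6] gap -0.0
 hook xyz mm [ -20.6 -147.   205.2] F hook [ 0.1  0.5 -0.6]
```

View pics/w10.png

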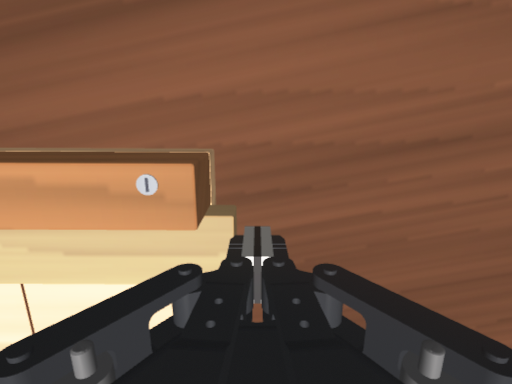

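Nearly touching (batten end at column 237, finger at about 242). I continue.

jog_arm(increments="0 0 0 -3 0;0 0 0 -2 0;0 0 0 -2 0;0 0 0 -2 0;0 0 0 -1 0;0 0 0 0 0;0 0 0 0 0;0 0 0 0 0")

```text
clock: 21.4
ee_pos: [0.5631, -0.1784, 0.2052]
eef_rot: [0.546, 0.449, -0.546, 0.449]
force: [0.7, -0.3, 0.5]
finger_gap: -0.0002
```

Run:
```python
from h import *
rep()
```

```text
t 21.4 tcp [ 0.5631 -0.1784  0.2052] zang -101.16 F [ 0.7 -0.3  0.5] gap -0.0002
 hook xyz mm [ -20.6 -137.   205.2] F hook [ 0.7 -0.1  0.5]
```

jog_arm(increments="0 0 0 -1.5 0;0 0 0 -1 0;0 0 0 -1 0;0 0 0 0 0;0 0 0 0 0;0 0 0 0 0;0 0 0 0 0;0 0 0 0 0")

```text
clock: 22.2
ee_pos: [0.5633, -0.1769, 0.2051]
eef_rot: [-0.546, -0.448, 0.547, -0.449]
force: [-3.0, -11.5, -0.3]
finger_gap: 0.0001
```

Run:
```python
from h import *
rep()
w=env.grab_frame("wrist");cv2.imwrite("pics/w11.png",w["frame"])
```

```text
t 22.2 tcp [ 0.5633 -0.1769  0.2051] zang -101.27 F [ -3.  -11.5  -0.3] gap 0.0001
 hook xyz mm [ -20.8 -135.4  205.1] F hook [ -0.8 -11.9  -0.3]
```

View pics/w11.png

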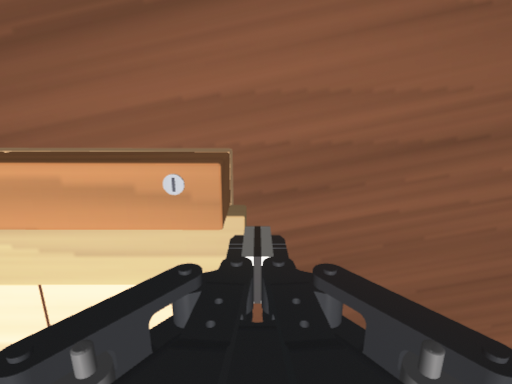

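The end is butted to the stop (12 N). I back off and move over the batten between slot and stop, at y ≈ +62 mm from the slot.

jog_arm(increments="0 0 0 3 0;0 -10 0 3 0;0 -30 0 0 0;0 -30 0 0 0;15 -10 -1 -20 0;30 0 -2 -40 0;30 0 -2 -45 0;30 0 0 -45 0")

```text
clock: 23.05
ee_pos: [0.5867, -0.0312, 0.2862]
eef_rot: [0.547, 0.449, -0.546, 0.449]
force: [1.1, 0.1, 0.3]
finger_gap: 0.0304
```

jog_arm(increments="30 0 0 -35 0;30 0 0 -15 0;30 0 0 -4 0;30 15 0 0 0;30 20 0 0 0;30 10 0 0 0;30 5 0 0 0;30 0 0 0 0")

```text
clock: 23.85
ee_pos: [0.5971, 0.0195, 0.2346]
eef_rot: [-0.546, -0.449, 0.547, -0.449]
force: [-0.5, -0.6, 0.9]
finger_gap: 0.0299
```

Run:
```python
from h import *
rep(hk(-.025,.062,.225))
w=env.grab_frame("wrist");cv2.imwrite("pics/w12.png",w["frame"])
```

```text
t 23.85 tcp [0.5971 0.0195 0.2346] zang -101.22 F [-0.5 -0.6  0.9] gap 0.0299
 tool shift mm [9.6 0.5 1.8]
 hook xyz mm [-25.5  63.8 234.6] F hook [-0.3 -0.7  0.9]
```

View pics/w12.png

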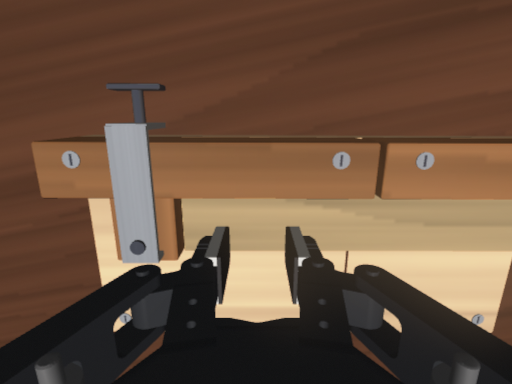

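The batten is flush along the fence and against the stop (block edge at column 181), with the fingers between stop and slot. I lower onto its top.

jog_arm(increments="30 5 0 0 0;30 4 0 0 0;30 2 0 0 0;30 1 0 0 0;30 1 0 0 0;30 1 0 0 0;30 0 0 0 0;30 0 0 0 0")

```text
clock: 24.7
ee_pos: [0.5972, 0.0202, 0.2213]
eef_rot: [0.546, 0.449, -0.546, 0.449]
force: [0.7, 0.1, 0.4]
finger_gap: 0.0299
```

Run:
```python
from h import *
rep()
```

```text
t 24.7 tcp [0.5972 0.0202 0.2213] zang -101.16 F [0.7 0.1 0.4] gap 0.0299
 hook xyz mm [-25.5  64.5 221.3] F hook [0.7 0.2 0.4]
```

jog_arm(increments="30 1 0 0 0;30 0.5 0 0 0;30 0.5 0 0 0;30 0 0 0 0;30 0 0 0 0;30 0 0 0 0;30 0 0 0 0;30 0 0 0 0")

```text
clock: 25.5
ee_pos: [0.5972, 0.0203, 0.2192]
eef_rot: [0.546, 0.449, -0.546, 0.449]
force: [-0.2, -0.1, -0.4]
finger_gap: 0.0302
```

Run:
```python
from h import *
rep()
```

```text
t 25.5 tcp [0.5972 0.0203 0.2192] zang -101.16 F [-0.2 -0.1 -0.4] gap 0.0302
 hook xyz mm [-25.5  64.5 219.2] F hook [-0.1 -0.2 -0.4]
```

jog_arm(increments="30 1 0 0 0;30 1 0 0 0;30 0.5 0 0 0;30 0 0 0 0;30 0 0 0 0;30 0 0 0 0;30 0 0 0 0;30 0 0 0 0")

```text
clock: 26.3
ee_pos: [0.5972, 0.0203, 0.2167]
eef_rot: [0.546, 0.449, -0.546, 0.449]
force: [-0.2, -0.2, 0.4]
finger_gap: 0.0304
```

Run:
```python
from h import *
rep()
```

```text
t 26.3 tcp [0.5972 0.0203 0.2167] zang -101.16 F [-0.2 -0.2  0.4] gap 0.0304
 hook xyz mm [-25.5  64.5 216.7] F hook [-0.2 -0.2  0.4]
```

jog_arm(increments="30 1 0 0 0;30 1 0 0 0;30 1 0 0 0;30 1 0 0 0;30 0 0 0 0;30 0 0 0 0;30 0 0 0 0;30 0 0 0 0")

```text
clock: 27.1
ee_pos: [0.5973, 0.0202, 0.2127]
eef_rot: [0.546, 0.449, -0.546, 0.449]
force: [-0.0, 0.7, 0.7]
finger_gap: 0.0298
```

Run:
```python
from h import *
rep()
```

```text
t 27.1 tcp [0.5973 0.0202 0.2127] zang -101.16 F [-0.   0.7  0.7] gap 0.0298
 hook xyz mm [-25.5  64.5 212.7] F hook [-0.2  0.7  0.7]
```

jog_arm(increments="30 1 0 0 0;30 1 0 0 0;30 1 0 0 0;30 0 0 0 0;30 0 0 0 0;30 0 0 0 0;30 0 0 0 0;30 0 0 0 0")

```text
clock: 27.9
ee_pos: [0.5973, 0.0203, 0.2109]
eef_rot: [0.546, 0.449, -0.546, 0.449]
force: [-10.2, -1.2, 25.7]
finger_gap: 0.03
```

Run:
```python
from h import *
rep()
w=env.grab_frame("wrist");cv2.imwrite("pics/w13.png",w["frame"])
s=env.grab_frame("scene");cv2.imwrite("pics/s13.png",cv2.resize(s["frame"][140:290,180:380],None,fx=4,fy=4,interpolation=cv2.INTER_CUBIC))
```

```text
t 27.9 tcp [0.5973 0.0203 0.2109] zang -101.16 F [-10.2  -1.2  25.7] gap 0.03
 hook xyz mm [-25.5  64.6 210.9] F hook [-9.8 -3.1 25.7]
```

View pics/w13.png

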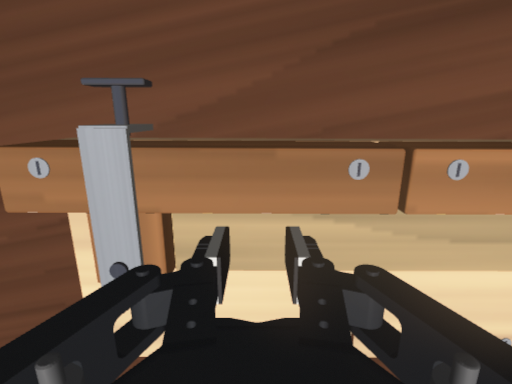

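View pics/s13.png

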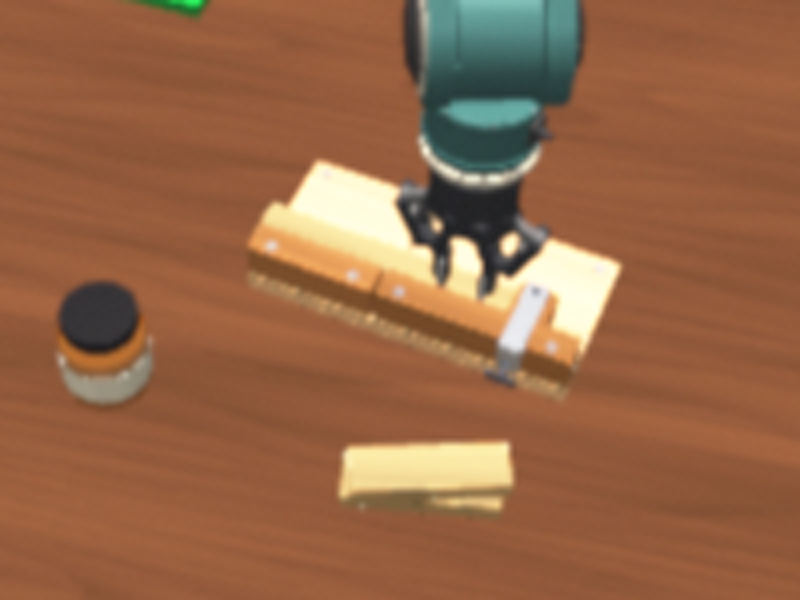

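On the batten with 26 N down and 10 N towards the fence. I add the fence-ward part of the diagonal push.

jog_arm(increments="30 0 0.4 0 0;30 0 0.4 0 0;30 0 0 0 0;30 0 0 0 0;30 0 0 0 0;30 0 0 0 0;30 0 0 0 0;30 0 0 0 0")

```text
clock: 28.8
ee_pos: [0.5976, 0.0203, 0.2109]
eef_rot: [-0.546, -0.449, 0.547, -0.449]
force: [-16.7, 0.6, 31.3]
finger_gap: 0.0295
```

Run:
```python
from h import *
rep()
```

```text
t 28.8 tcp [0.5976 0.0203 0.2109] zang -101.15 F [-16.7   0.6  31.3] gap 0.0295
 hook xyz mm [-25.2  64.7 210.9] F hook [-16.5  -2.6  31.3]
```

jog_arm(increments="30 -0.3 0.4 0 0;30 0 0.4 0 0;30 0 0 0 0;30 0 0 0 0;30 0 0 0 0;30 0 0 0 0;30 0 0 0 0;30 0 0 0 0")

```text
clock: 29.6
ee_pos: [0.5983, 0.0202, 0.211]
eef_rot: [-0.546, -0.449, 0.547, -0.449]
force: [-14.8, 0.1, 26.0]
finger_gap: 0.0301
```

Run:
```python
from h import *
rep()
```

```text
t 29.6 tcp [0.5983 0.0202 0.211 ] zang -101.14 F [-14.8   0.1  26. ] gap 0.0301
 hook xyz mm [-24.5  64.7 211. ] F hook [-14.5  -2.8  26. ]
```

jog_arm(increments="30 0.3 0.5 0 0;30 0.3 0.5 0 0;30 0.2 0.5 0 0;30 0 0.5 0 0;30 0 0 0 0;30 0 0 0 0;30 0 0 0 0;30 0 0 0 0")

```text
clock: 30.4
ee_pos: [0.5991, 0.0203, 0.2108]
eef_rot: [-0.545, -0.45, 0.548, -0.448]
force: [-34.4, 1.0, 53.8]
finger_gap: 0.0302
```

Run:
```python
from h import *
rep()
w=env.grab_frame("wrist");cv2.imwrite("pics/w14.png",cv2.resize(w["frame"][110:310,60:460],None,fx=2,fy=2,interpolation=cv2.INTER_CUBIC))
rep()
```

```text
t 30.4 tcp [0.5991 0.0203 0.2108] zang -101.12 F [-34.4   1.   53.8] gap 0.0302
 hook xyz mm [-23.7  65.  210.8] F hook [-34.   -5.7  53.8]
t 30.45 tcp [0.5991 0.0203 0.2108] zang -101.12 F [-34.8   0.2  53.5] gap 0.0299
 hook xyz mm [-23.7  64.9 210.8] F hook [-34.2  -6.5  53.5]
```

View pics/w14.png

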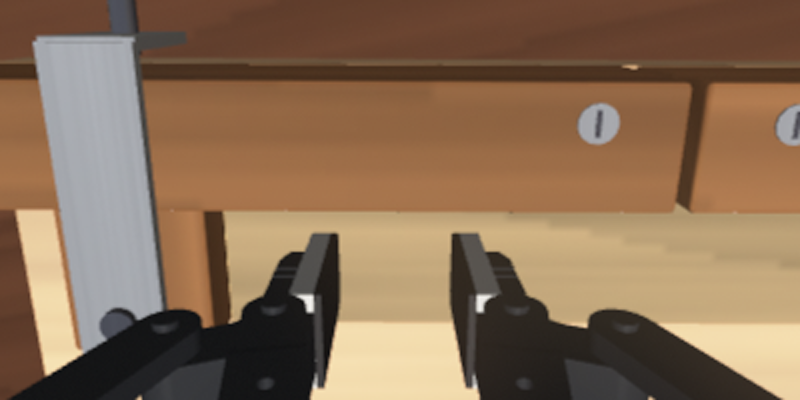

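Steady at 54 N down and 34 N towards the fence. I do a last geometric check of the end gap, flushness and bystanders.

Run:
```python
from h import *
w=env.grab_frame("wrist")
f=lambda x,y:((x+.5)/2-.5+60,(y+.5)/2-.5+110)
for n,q,z in(("end",f(229,260),.038),("stopfoot-at-batten-top",f(229,260),.038),("stoptop",f(206,260),.052),("nearL",f(232,322),.038),("nearR",f(790,322),.038),("slot",f(690,150),.058)):
    d=onz(w,q,z)-S0;print(n,(1e3*d@HX).round(1),(1e3*d@HY).round(1))
p=env.grab_frame("top");cv2.imwrite("pics/t14.png",cv2.resize(p["frame"][100:230,80:360],None,fx=2.8,fy=2.8,interpolation=cv2.INTER_CUBIC))
for t,z in(("tenon_saw",0),("sauce_jar",0),("cut_slat_high",.02)):
    for r in env.pinpoint(t,p)[:1]: print(t,np.round(r["position"]),onz(p,r["position"],z))
rep()
```

```text
end -21.8 110.1
stopfoot-at-batten-top -21.8 110.1
stoptop -15.3 111.3
nearL -40.6 110.7
nearR -40.6 -45.2
slot 13.7 0.3
tenon_saw [102. 191.] [0.50209406 0.46352997 0.        ]
sauce_jar [294. 136.] [ 0.73841683 -0.26528587  0.        ]
cut_slat_high [222. 117.] [0.799442   0.01745075 0.02      ]
t 30.7 tcp [0.5991 0.0203 0.2108] zang -101.12 F [-34.8   1.2  53.7] gap 0.0299
 hook xyz mm [-23.7  65.  210.8] F hook [-34.4  -5.6  53.7]
```

View pics/t14.png

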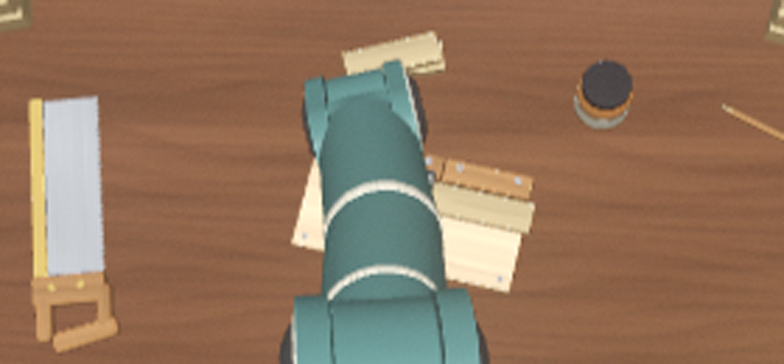

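The near edge is at −40.6 mm at both ends, so the batten is flush and parallel. Its end is within about 1 mm of the stop and the forces are steady. The top view shows saw, jar and slats in place.

Run:
```python
from h import *
print(env.hand_in());rep()
```

```text
the job is handed in; nothing more can be done
None
the job is handed in; nothing more can be done
```

The job is handed in, with the batten held on the bench hook and the fingers still pushing. No verdict is reported.

**What I did:** I laid the batten on the bed under force control. I then pushed its side to the fence with both fingers and butted its end to the stop. The hold is one diagonal push from above, about 65 mm from the slot on the stop's side.

**Last checks before hand-in (30.7 s):**
- **Push:** about 54 N down and 34 N towards the fence, steady over three readings. Allowing for bed friction of 0.4, at least about 12 N bears on the fence. The fence force was not measured directly.
- **Side:** the batten's near edge read 40.6 mm from the fence face at both places I measured it, 156 mm apart, so it is parallel. With the 40 mm width that leaves about 0.6 mm to the fence.
- **End:** within about 1 mm of the stop in the picture, and it met the stop at 12 N when butted. Both gap readings rest on a calibration good to about 2 mm.
- **Bystanders:** saw, jar and slats look unmoved in the top view. The network put each within about 12 mm of its first reading, which I take as its own scatter.

**What disagreed:** I wrongly took the fingertips to reach farther than stated. They touched the batten's top about 8 mm lower than I expected from that, which fits the stated 173 mm. The fingers or the batten crept about 1.5 mm towards the fence as I built up the push, then stayed still.

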